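# Snap the filter retainer home

## Robot

A 6-joint arm with a two-finger parallel gripper is mounted at the origin on a cart in front of the work surface, level with it; the furniture and walls round the work are solid. World frame = base frame: x ahead of the robot, y to its left, z up, the work surface at z = 0. Lengths are in mm, angles in rad, forces in N, time in s.
With the tool pointing down it reaches from about 350 to 975 mm from the base axis. Payload 7.1 kg.
Tool frame: the origin (TCP) lies at the centre of the arm's flange, where the gripper is bolted on; the fingertips stand 182 mm ahead of it and the grasp point (between the pads) lies 163 mm ahead of it; z points along the fingers, y is the line along which they close (so a half turn about z gives the same grasp; the last joint's range is limited). The gripper opens to 88 mm and grips with 3 to 60 N. Pads are 20 mm wide; open, the fingers measure 115 mm over their backs; the gripper's body (75 mm by 178 mm) begins 61 mm behind the grasp point.
Start: joints at [-1.212, 0.423, 1.63, -0, 1.089, -0.019], TCP at [230.564, -580.901, 404.675] pointing down, gripper open.
Joint ranges: [-3, 3], [-0.9, 2.11], [0.09, 2.58], [-1.31, 4.45], [0.11, 2.69], [-2.54, 2.54]. Speed limits (rad/s): [2.39, 2.39, 3.01, 3.14, 3.14, 3.14].

## Interface

Orientations are given as a rotation vector (axis times angle).
In Python, from workcell import readout, get_image, ctrl gives the robot as it stands.
- The arm moves only by the tool step_arm, never from a script. Its argument "targets" is a list that holds one entry, the list of rows, each a list of 7 numbers: the shift along the world's x, y, z as a fraction of full scale, then the turn, a rotation vector about the world's x, y, z as a fraction of full scale, then the opening, from 0 (shut) to 1 (fully open). In form: [[[dx, dy, dz, wx, wy, wz, claw], ...]]. A call has exactly 5 rows; each row shifts and turns the commanded pose from where the row before left it; what a row does not reach is not made up. Full scale, the value 1, is 0.05 m for a shift and 4 degrees for a turn. A row lasts 1/8 s, in which the tool goes at most 62.5 mm and 10.7 degrees, less where a joint would pass 70% of its speed; a pose out of reach is approached as far as the arm can. A call with a number of a shift or a turn outside -1 to 1 is refused whole. A call with a gripper value outside its range is refused whole. The fingers move at their own pace and stop on an object; the grip force is fixed at half the most. Time passes only in rows, so rows that do not move let the fingers close, or fill a call up. It gives the time, the measured TCP pose, the force, the opening and the grip force at its end, in the units of the state.
- readout.get_obs(): the state, without advancing time (a new reading comes with each control period).
- get_image(name): name is "scene" or "side" or "wrist"; returns a dict with "pixels" (420x560x3 uint8, red, green, blue), "intrinsics" (3x3 intrinsics, pixels), "extrinsics" (4x4, takes a point from world to camera coordinates). Camera axes: x right, y down, z forward; pixel columns grow to the right and rows downward; lengths in mm; the calibration is good to about 2 mm. A picture is of the moment at which its call begins. There is no depth.
- ctrl.close_job(): hands the job in; it is judged then, once.
The state is a dict: "t": time; "qpos": joint angles; "qvel": joint speeds; "joint_torque": joint torques, N m; "ee_pos": TCP position; "orientation": TCP orientation; "ft_force": force on the tool from outside, world axes, zero at the start; "moment": the same for the moment, N m; "width": finger opening in mm; "grasp_force": force on a finger pad.
Only numpy, scipy, OpenCV 4.12 (cv2) and the standard library are available. Lean on these libraries where they do the work, as an engineer would, in place of code of your own. Each camera call takes 0.05 s, during which the arm holds its last target. There are 200 camera calls.

## Task

Two small aluminium filter holders stand on the bench, each with a retaining cap that has only been started in its recess. Pick up the red-handled pusher, use its steel nose to press the blue cap straight down until it is fully home, then stand the pusher upright on the bench again and let go. Press the blue cap with the pusher, not with the fingers, and do not press the yellow cap.

Things in the scene. Friction and masses are not known exactly. Their poses are not given: they have to be found in the camera images.
- pusher_mid (a point): Loose pusher, 100 mm tall, 0.18 kg, standing on its nose. From below: round steel nose 30 mm in diameter, 45 mm long; black flange 42 mm in diameter, 45 to 51 mm above the nose face; round red handle 22 mm in diameter, 51 to 100 mm up, to be gripped. This point: on its axis, 50 mm above the nose face; z from nose to handle.
- blue_cap_top (a point): Centre of the top of the blue cap, a disc 48 mm in diameter in a 50 mm round recess of a fixed aluminium block 84 x 84 mm, top face 40 mm above the bench. It starts 1 to 3 mm proud (41 to 43 mm above the bench); home is 9 mm below the block's top (31 mm), where it stops dead. It resists with about 8 N all the way, cannot tilt and stays where left. z is up.
- yellow_cap_top (a point): Centre of the top of the yellow cap in a second holder, the same in every way but colour; also 1 to 3 mm proud, to be left so. The two holders may stand either way round. z is up.
Mind the look-alikes: they are no part of the job. What is shaped like the part that bears pusher_mid but pink is not meant. What is shaped like the part that bears yellow_cap_top but orange is not meant.

How it is judged (in metres and radians):
On the way:
1. the held pusher presses the blue cap fully home (height (world z) of blue_cap_top below 0.033 m and contact force between pusher and blue_cap above 2 N and contact force between the fingers and pusher above 2 N), for 0.1 s.
At the end, for the whole second after the job is handed in: The blue cap is home (its top within 2 mm of the stop, at most 33 mm above the bench), the yellow cap still stands at least 36 mm above the bench, and the pusher stands on its nose on the bench, upright within 10 degrees, released and at rest (height (world z) of blue_cap_top below 0.033 m and height (world z) of yellow_cap_top above 0.036 m and height (world z) of pusher_mid between 0.044 and 0.056 m and angle between pusher_mid's own z axis and vertical below 0.17 rad and linear speed of pusher below 0.02 m/s); the robot touches nothing.
It fails at once if the yellow cap is pressed in (height (world z) of yellow_cap_top below 0.036 m).
It fails at once if the fingers press the blue cap (contact force between the fingers and blue_cap above 1 N).
It also fails if it takes over 48 s, if anything falls off the work surface, if the arm or the gripper's body presses on something with over 40 N, if the wrist force passes 120 N, or if a joint passes its speed limit or range.

## Working session

There is one attempt and no reset: what is moved stays moved. The work goes in short steps, Python scripts to look and compute and a tool call to move; the robot and the scene stay as the last step left them, time stands still between calls to the robot, and variables do not carry over. Pictures are saved under pics/ and viewed, at most 10 in all, crops included, and the job is handed in when it is done.

Besides the shell and the picture viewer there is one more tool, called after "Emit:" as name(argument=value, ...), one argument or row to a line, values as JSON. step_arm: Moves the arm, as the interface text tells. Shift numbers are shares of 0.05 m and turn numbers shares of 4 degrees, none past 1 either way. Its arguments: {"type":"object","properties":{"targets":{"type":"array"}},"required":["targets"]}

```bash
mkdir -p pics; cat > h.py <<'E'
import numpy as np, cv2
from workcell import readout, get_image, ctrl
def grab(n,tag):
    d=get_image(n); np.savez(f'pics/{tag}.npz',**{k:np.array(d[k]) for k in('pixels','intrinsics','extrinsics')})
    cv2.imwrite(f'pics/{tag}.png',cv2.cvtColor(np.array(d['pixels']),cv2.COLOR_RGB2BGR)); return d
def ray(d,u,v,z):
    K=np.array(d['intrinsics']);E=np.array(d['extrinsics'])
    r=E[:3,:3].T@np.linalg.solve(K,[u,v,1.]); c=-E[:3,:3].T@E[:3,3]
    return c+r*(z-c[2])/r[2]
def proj(d,p):
    E=np.array(d['extrinsics']);q=np.array(d['intrinsics'])@(E[:3,:3]@p+E[:3,3]);return q[:2]/q[2]
def blobs(d,lo,hi,smin=100,vmin=50,amin=30):
    h=cv2.cvtColor(np.array(d['pixels']),cv2.COLOR_RGB2HSV)
    m=cv2.inRange(h,(lo,smin,vmin),(hi,255,255))
    n,l,s,c=cv2.connectedComponentsWithStats(m)
    return [(s[i].tolist(),c[i].round(1).tolist()) for i in range(1,n) if s[i][4]>=amin]
E
python3 - <<'E'
from h import *
a=grab('scene','a');b=grab('side','b')
cv2.imwrite('pics/ab.png',cv2.resize(np.hstack([cv2.imread('pics/a.png'),cv2.imread('pics/b.png')]),(800,300)))
for d in(a,b):
    for n,r in dict(red=(0,8),red2=(170,179),yel=(20,34),blue=(95,130),pink=(140,169),oran=(9,19)).items(): print(n,blobs(d,*r))
    E=d['extrinsics'];E=np.array(E);print('cam',-E[:3,:3].T@E[:3,3])
E
```

```text
red [([533, 24, 27, 23, 434], [545.7, 35.1]), ([494, 58, 27, 21, 355], [504.8, 68.0]), ([486, 87, 27, 33, 377], [496.1, 98.7]), ([343, 160, 11, 19, 155], [347.5, 168.5])]
red2 [([364, 150, 15, 31, 286], [370.9, 166.1])]
yel [([175, 204, 49, 32, 616], [200.2, 221.2]), ([231, 245, 18, 13, 164], [239.7, 250.6]), ([171, 291, 33, 31, 612], [187.3, 306.9]), ([106, 304, 23, 19, 293], [117.2, 313.2])]
blue [([225, 165, 12, 11, 110], [230.3, 169.9]), ([50, 200, 21, 14, 145], [58.8, 206.5]), ([266, 202, 15, 10, 106], [273.1, 206.5]), ([155, 245, 12, 13, 102], [160.5, 251.2]), ([37, 323, 62, 97, 1863], [71.0, 380.2])]
pink []
oran [([540, 10, 20, 18, 143], [551.8, 20.8]), ([244, 165, 18, 29, 417], [252.8, 178.5]), ([94, 292, 54, 57, 1763], [119.9, 320.9]), ([178, 296, 19, 12, 73], [186.4, 299.5])]
cam [-111.71954258  655.91761665  765.66114837]
red [([270, 272, 10, 19, 142], [274.3, 280.8]), ([144, 303, 6, 14, 57], [146.6, 309.6]), ([125, 310, 5, 12, 37], [126.9, 316.1]), ([129, 346, 36, 28, 363], [148.3, 359.1])]
red2 []
yel [([318, 76, 13, 10, 85], [323.2, 80.7]), ([285, 145, 13, 7, 71], [290.8, 148.0]), ([262, 166, 21, 16, 219], [272.1, 173.8]), ([327, 190, 8, 31, 90], [330.1, 206.6]), ([272, 193, 13, 8, 80], [278.0, 196.4])]
blue [([298, 44, 6, 6, 34], [300.5, 46.5]), ([268, 51, 48, 43, 1366], [294.2, 76.7]), ([261, 109, 52, 35, 724], [285.8, 133.7]), ([302, 154, 7, 8, 44], [305.4, 157.8]), ([339, 200, 12, 11, 104], [344.3, 204.6]), ([291, 226, 15, 10, 101], [298.1, 230.8])]
pink [([259, 303, 17, 34, 285], [266.8, 321.0])]
oran [([277, 143, 29, 23, 453], [290.4, 154.1]), ([337, 227, 20, 21, 238], [345.4, 236.3])]
cam [  531.12073719 -1242.9374008   1085.98976553]
```

View pics/a.png

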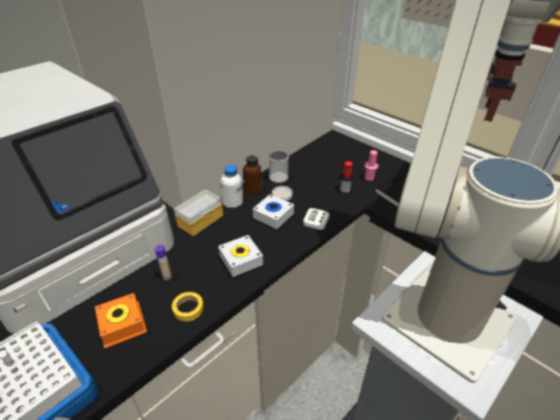

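View pics/b.png

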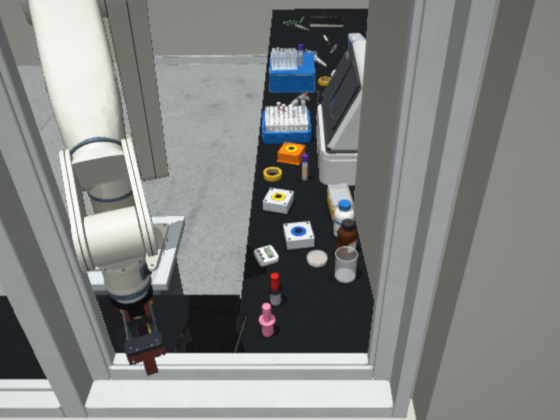

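The scene view shows the red pusher at (347,176), the blue cap at (273,207) and the yellow one at (240,251). The side view has them at (275,288), (298,231) and (278,196). The pink and orange look-alikes are easy to tell apart.

```bash
python3 - <<'E'
from h import *
a=np.load('pics/a.npz');b=np.load('pics/b.npz')
for n,p,q,z in(('red',(347.5,168.5),(274.3,280.8),77),('blue',(273.1,206.5),(298.1,230.8),42),('yel',(239.7,250.6),(278,196.4),42)):
    print(n,ray(a,*p,z).round(1),ray(b,*q,z).round(1))
for n,p,q in(('pink',(370,180),(267,335)),('timer',(317,220),(266,256)),('glass',(279,178),(345,277)),('disc',(283,193),(317,258))): print(n,ray(a,*p,0).round(),ray(b,*q,0).round())
o=readout.get_obs();print(o['t'],o['orientation'],o['width'],o['ft_force'])
from scipy.spatial.transform import Rotation as R
print(R.from_rotvec(o['orientation']).as_matrix().round(3))
E
```

```text
red [ 470.1 -235.1   77. ] [ 469.2 -229.9   77. ]
blue [531.5  28.9  42. ] [534.9  24.3  42. ]
yel [464.7 214.6  42. ] [467.6 209.1  42. ]
pink [ 440. -332.    0.] [ 451. -351.    0.]
timer [433. -54.   0.] [436. -45.   0.]
glass [ 663. -128.    0.] [ 671. -138.    0.]
disc [595. -78.   0.] [592. -56.   0.]
0.1 [-3.08436720e+00 -5.89614174e-01  3.94083756e-04] 87.92455161443304 [0.42074962 0.78470702 0.52243749]
[[ 0.929  0.369 -0.001]
 [ 0.369 -0.929  0.001]
 [ 0.    -0.001 -1.   ]]
```

Emit:
step_arm(
  targets=[
    [[0.6,0.87,0,0,0,0,1],[0.6,0.87,0,0,0,0,1],[0.6,0.87,0,0,0,0,1],[0.6,0.87,0,0,0,0,1],[0.6,0.87,0,0,0,0,1]],
  ],
)

```text
t: 0.72
ee_pos: [381.2, -361.9, 404.5]
orientation: [-3.086, -0.589, 0.0]
ft_force: [-0.2, -0.1, 0.1]
width: 87.6
grasp_force: 0.0
```

Emit:
step_arm(
  targets=[
    [[0.6,0.87,0,0,0,0,1],[0.6,0.87,0,0,0,0,1],[0.4,0.6,0,0,0,0,1],[0,0,0,0,0,0,1],[0,0,0,0,0,0,1]],
  ],
)

```text
t: 1.35
ee_pos: [460.3, -246.6, 404.4]
orientation: [-3.085, -0.591, 0.001]
ft_force: [-0.5, 0.7, 0.5]
width: 87.6
grasp_force: 0.0
```

```bash
python3 - <<'E'
from h import *
w=grab('wrist','w1');s=grab('side','s1')
E=np.array(w['extrinsics']);print('cam',-E[:3,:3].T@E[:3,3])
for d in(w,s):print('red',blobs(d,0,8),blobs(d,170,179))
o=readout.get_obs();print(o['t'],o['ee_pos'],o['qpos'],o['ft_force'])
E
```

```text
cam [ 522.11871391 -221.21809279  384.4505525 ]
red [([79, 156, 9, 9, 68], [82.8, 159.8]), ([252, 172, 26, 32, 644], [265.3, 188.1]), ([105, 242, 81, 62, 1527], [148.5, 277.8]), ([370, 242, 81, 62, 1538], [406.8, 277.9]), ([106, 342, 45, 50, 1605], [125.7, 362.4]), ([404, 342, 46, 39, 1437], [428.2, 359.1])] [([337, 210, 41, 44, 819], [355.8, 229.2])]
red [([253, 195, 11, 16, 88], [258.9, 202.1]), ([274, 196, 4, 11, 35], [275.9, 200.8]), ([265, 228, 27, 29, 329], [276.4, 240.3]), ([270, 272, 10, 19, 144], [274.3, 280.6])] []
1.45 [ 460.01325988 -247.2179701   404.53201484] [-5.15873309e-01  2.72979422e-01  1.85576020e+00 -2.16787452e-04
  1.01320038e+00  6.78407124e-01] [ 0.30490712 -0.3047812  -1.13433685]
```

View pics/w1.png

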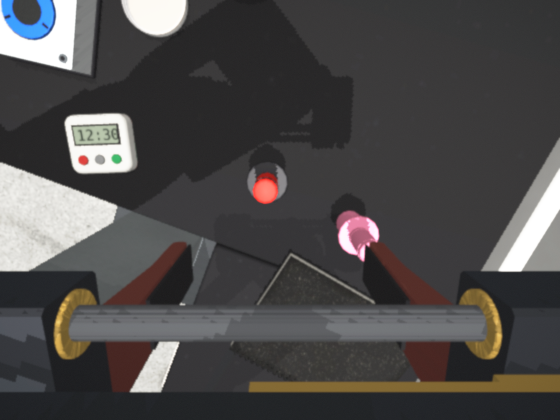

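The wrist view shows the red handle top around (265,191), with the pink one well clear at (355,232).

```bash
python3 - <<'E'
from h import *
w=np.load('pics/w1.npz');print(ray(w,265,191,100),ray(w,265.3,188,85),ray(w,357,235,51))
# gray nose/flange far edge check
print(proj(w,np.array([470,-233,48.])),proj(w,np.array([470,-233,100.])))
E
```

```text
[ 468.87982769 -230.60248945  100.        ] [ 468.71652209 -230.36428046   85.        ] [ 451.73427871 -337.21593512   51.        ]
[269.53846576 181.32590678] [268.09558533 190.81907908]
```

Emit:
step_arm(
  targets=[
    [[0.17,0.31,0,0,0,0,1],[0,0,-0.8,0,0,0,1],[0,0,-0.9,0,0,0,1],[0,0,-0.9,0,0,0,1],[0,0,-0.63,0,0,0,1]],
  ],
)

```text
t: 2.08
ee_pos: [468.8, -230.5, 241.4]
orientation: [-3.085, -0.588, 0.002]
ft_force: [0.6, 0.9, 0.3]
width: 87.9
grasp_force: 0.0
```

Emit:
step_arm(
  targets=[
    [[0,0,0,0,0,0,0],[0,0,0,0,0,0,0],[0,0,0,0,0,0,0],[0,0,0,0,0,0,0],[0,0,0,0,0,0,0]],
  ],
)

```text
t: 2.7
ee_pos: [469.2, -231.0, 243.9]
orientation: [3.085, 0.59, 0.002]
ft_force: [-1.1, 0.1, 0.5]
width: 41.2
grasp_force: 0.0
```

Emit:
step_arm(
  targets=[
    [[0,0,0,0,0,0,0],[0,0,0,0,0,0,0],[0,0,0,0,0,0,0],[0,0,0,0,0,0,0],[0,0,0,0,0,0,0]],
  ],
)

```text
t: 3.32
ee_pos: [469.1, -230.9, 243.2]
orientation: [3.086, 0.59, 0.0]
ft_force: [0.2, -0.1, 1.3]
width: 21.6
grasp_force: 30.0
```

Emit:
step_arm(
  targets=[
    [[0,0,0.4,0,0,0,0],[0,0,0.6,0,0,0,0],[0,0,0.6,0,0,0,0],[0,0,0.4,0,0,0,0],[0,0,0,0,0,0,0]],
  ],
)

```text
t: 3.95
ee_pos: [469.4, -231.0, 344.2]
orientation: [3.084, 0.59, 0.003]
ft_force: [-0.2, -0.6, -2.3]
width: 21.1
grasp_force: 30.0
```

```bash
python3 - <<'E'
from h import *
w=grab('wrist','w2');s=grab('side','s2');a=grab('scene','a2')
o=readout.get_obs();print(o['t'],o['ee_pos'],o['width'],o['grasp_force'],o['ft_force'])
cv2.imwrite('pics/as2.png',np.hstack([cv2.resize(cv2.imread('pics/a2.png')[60:260,200:420],None,fx=1.8,fy=1.8),cv2.resize(cv2.imread('pics/s2.png')[150:350,180:400],None,fx=1.8,fy=1.8)]))
print(blobs(w,95,130))
E
```

```text
4.1 [ 468.64004857 -230.67302938  342.0948059 ] 21.52385744430928 29.99136596918106 [ 0.39601896  0.35398745 -2.49619638]
[([0, 0, 22, 41, 697], [9.6, 18.0])]
```

View pics/as2.png

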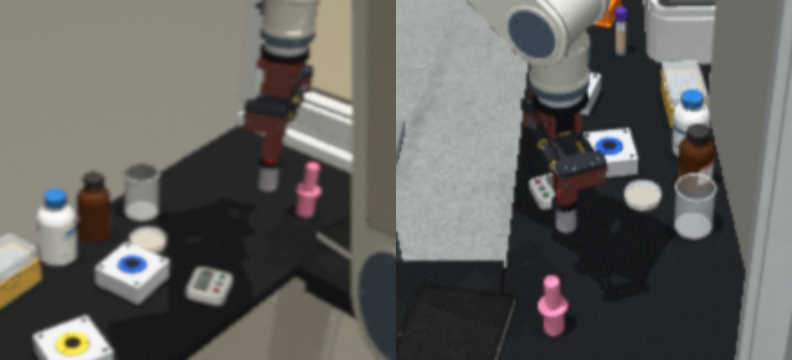

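The pusher is held upright (vertical in both views, nose about 100 mm up). I'll move most of the way and look at the blue cap more closely.

Emit:
step_arm(
  targets=[
    [[0.2,0.75,0,0,0,0,0],[0.2,0.75,0,0,0,0,0],[0.2,0.75,0,0,0,0,0],[0.2,0.75,0,0,0,0,0],[0,0,0,0,0,0,0]],
  ],
)

```text
t: 4.72
ee_pos: [509.1, -78.9, 341.9]
orientation: [-3.084, -0.595, 0.003]
ft_force: [-0.5, 0.8, -2.0]
width: 21.1
grasp_force: 30.0
```

Emit:
step_arm(
  targets=[
    [[0,0,0,0,0,0,0],[0,0,0,0,0,0,0],[0,0,0,0,0,0,0],[0,0,0,0,0,0,0],[0,0,0,0,0,0,0]],
  ],
)

```text
t: 5.35
ee_pos: [509.0, -81.2, 343.3]
orientation: [3.086, 0.589, 0.0]
ft_force: [-0.3, 1.0, -2.4]
width: 21.3
grasp_force: 30.0
```

```bash
python3 - <<'E'
from h import *
w=grab('wrist','w3');o=readout.get_obs();print(o['t'],o['ee_pos'],o['width'],o['ft_force'])
h=cv2.cvtColor(w['pixels'],cv2.COLOR_RGB2HSV);m=cv2.inRange(h,(95,100,50),(130,255,255))
c=max(cv2.findContours(m,cv2.RETR_EXTERNAL,cv2.CHAIN_APPROX_NONE)[0],key=cv2.contourArea);e=cv2.fitEllipse(c);print(e,ray(w,*e[0],42))
a=np.load('pics/a.npz');print('bottle',ray(a,253,193,0),ray(a,230,205,0))
E
```

```text
5.4 [509.03067818 -81.09992736 343.25325649] 21.402756737089177 [-0.08787548  0.02510051 -1.51257713]
((164.925537109375, 130.4237823486328), (56.584495544433594, 61.37040328979492), 139.03236389160156) [535.01285645  27.90896643  42.        ]
bottle [663.21133731 -10.5610716    0.        ] [668.21072578  80.63169334   0.        ]
```

View pics/w3.png

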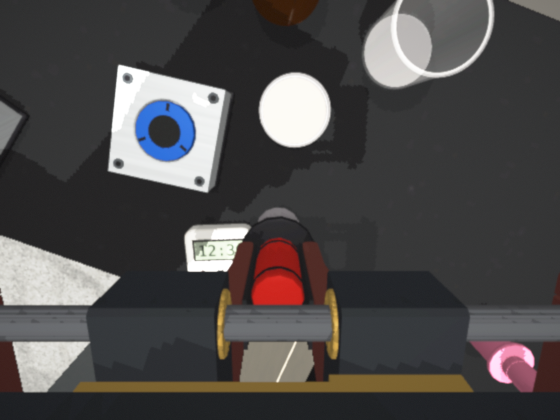

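The wrist view shows the blue cap at (165,130), which is about (535, 28) mm. The pusher hangs straight. Next I move over it and lower.

Emit:
step_arm(
  targets=[
    [[0.17,0.73,0,0,0,0,0],[0.17,0.73,0,0,0,0,0],[0.18,0.72,0,0,0,0,0],[0,0,0,0,0,0,0],[0,0,-0.5,0,0,0,0]],
  ],
)

```text
t: 6.02
ee_pos: [535.8, 28.1, 319.4]
orientation: [3.084, 0.592, 0.006]
ft_force: [0.6, -0.5, -2.3]
width: 21.4
grasp_force: 30.0
```

Emit:
step_arm(
  targets=[
    [[0,0,-0.4,0,0,0,0],[0,0,-0.1,0,0,0,0],[0,0,-0.1,0,0,0,0],[0,0,-0.1,0,0,0,0],[0,0,0,0,0,0,0]],
  ],
)

```text
t: 6.65
ee_pos: [535.2, 28.0, 283.5]
orientation: [3.086, 0.59, 0.001]
ft_force: [-0.9, 0.2, -1.2]
width: 21.5
grasp_force: 30.0
```

Emit:
step_arm(
  targets=[
    [[0,0,-0.06,0,0,0,0],[0,0,-0.06,0,0,0,0],[0,0,-0.04,0,0,0,0],[0,0,0,0,0,0,0],[0,0,0,0,0,0,0]],
  ],
)

```text
t: 7.28
ee_pos: [535.3, 28.1, 275.7]
orientation: [3.085, 0.59, 0.002]
ft_force: [0.1, -1.2, 6.2]
width: 21.6
grasp_force: 30.0
```

Emit:
step_arm(
  targets=[
    [[0,0,-0.04,0,0,0,0],[0,0,-0.02,0,0,0,0],[0,0,-0.02,0,0,0,0],[0,0,0,0,0,0,0],[0,0,0,0,0,0,0]],
  ],
)

```text
t: 7.9
ee_pos: [535.8, 28.1, 273.8]
orientation: [3.085, 0.59, 0.004]
ft_force: [-5.4, -0.4, 25.7]
width: 21.7
grasp_force: 30.0
```

The force rose to 26 N with the nose at about 31 mm, so the cap is on its stop. Now I raise the pusher and go back.

Emit:
step_arm(
  targets=[
    [[0,0,0.2,0,0,0,0],[0,0,0.5,0,0,0,0],[0,0,0.7,0,0,0,0],[-0.17,-0.73,0,0,0,0,0],[-0.17,-0.73,0,0,0,0,0]],
  ],
)

```text
t: 8.52
ee_pos: [517.8, -45.3, 341.5]
orientation: [3.085, 0.592, 0.001]
ft_force: [0.6, 1.3, -2.0]
width: 21.4
grasp_force: 30.0
```

Emit:
step_arm(
  targets=[
    [[-0.18,-0.72,0,0,0,0,0],[0,0,0,0,0,0,0],[0,0,0,0,0,0,0],[0,0,0,0,0,0,0],[0,0,0,0,0,0,0]],
  ],
)

```text
t: 9.15
ee_pos: [509.3, -80.2, 341.1]
orientation: [-3.085, -0.592, 0.0]
ft_force: [1.1, -0.3, -2.1]
width: 21.5
grasp_force: 30.0
```

```bash
python3 - <<'E'
from h import *
w=grab('wrist','w4');o=readout.get_obs();print(o['t'],o['ee_pos'],o['width'],o['ft_force'])
E
```

```text
9.2 [509.20779846 -80.25708472 341.1132783 ] 21.58844616526076 [-0.07954533  0.60771485 -1.74398326]
```

View pics/w4.png

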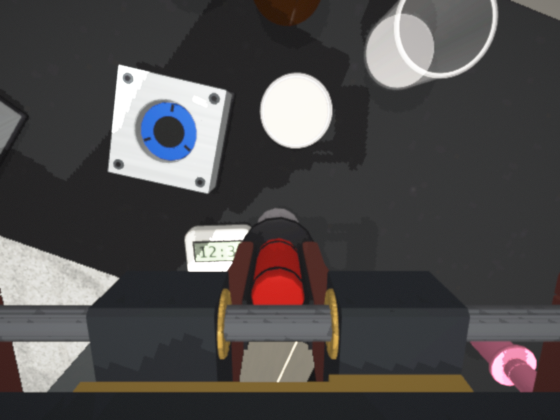

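The blue cap is now sunk in its recess, with its centre moved from (165,130) to (169,131). The pusher is still held straight, so I return it to its old spot.

Emit:
step_arm(
  targets=[
    [[-0.2,-0.75,0,0,0,0,0],[-0.2,-0.75,0,0,0,0,0],[-0.2,-0.75,0,0,0,0,0],[-0.2,-0.75,0,0,0,0,0],[0,0,0,0,0,0,0]],
  ],
)

```text
t: 9.82
ee_pos: [468.7, -232.5, 341.2]
orientation: [3.086, 0.586, 0.0]
ft_force: [-0.2, 2.0, -2.4]
width: 21.7
grasp_force: 30.0
```

Emit:
step_arm(
  targets=[
    [[0,0,-0.6,0,0,0,0],[0,0,-0.7,0,0,0,0],[0,0,-0.4,0,0,0,0],[0,0,-0.14,0,0,0,0],[0,0,0,0,0,0,0]],
  ],
)

```text
t: 10.45
ee_pos: [469.4, -230.3, 249.1]
orientation: [-3.085, -0.591, 0.001]
ft_force: [-0.0, 0.8, -1.5]
width: 21.5
grasp_force: 30.0
```

Emit:
step_arm(
  targets=[
    [[0,0,-0.04,0,0,0,0],[0,0,-0.02,0,0,0,0],[0,0,0,0,0,0,0],[0,0,0,0,0,0,0],[0,0,0,0,0,0,0]],
  ],
)

```text
t: 11.08
ee_pos: [469.1, -231.0, 246.3]
orientation: [3.086, 0.59, 0.0]
ft_force: [0.2, 0.1, -1.6]
width: 21.3
grasp_force: 30.0
```

Emit:
step_arm(
  targets=[
    [[0,0,-0.04,0,0,0,0],[0,0,-0.02,0,0,0,0],[0,0,0,0,0,0,0],[0,0,0,0,0,0,0],[0,0,0,0,0,0,0]],
  ],
)

```text
t: 11.7
ee_pos: [469.1, -230.9, 243.1]
orientation: [-3.086, -0.59, 0.0]
ft_force: [0.2, -0.7, -1.7]
width: 21.8
grasp_force: 30.0
```

Emit:
step_arm(
  targets=[
    [[0,0,-0.02,0,0,0,0],[0,0,-0.01,0,0,0,0],[0,0,0,0,0,0,0],[0,0,0,0,0,0,0],[0,0,0,0,0,0,0]],
  ],
)

```text
t: 12.32
ee_pos: [469.2, -230.9, 243.0]
orientation: [3.085, 0.59, 0.001]
ft_force: [-3.1, 1.3, 14.2]
width: 21.8
grasp_force: 30.0
```

The nose is on the bench. I'll ease off slightly, then open.

Emit:
step_arm(
  targets=[
    [[0,0,0.02,0,0,0,0],[0,0,0,0,0,0,0],[0,0,0,0,0,0,1],[0,0,0,0,0,0,1],[0,0,0,0,0,0,1]],
  ],
)

```text
t: 12.95
ee_pos: [469.1, -230.9, 242.5]
orientation: [-3.086, -0.59, 0.0]
ft_force: [0.1, -0.0, -0.4]
width: 47.9
grasp_force: 0.0
```

Emit:
step_arm(
  targets=[
    [[0,0,0,0,0,0,1],[0,0,0,0,0,0,1],[0,0,0,0,0,0,1],[0,0,0,0,0,0,1],[0,0,0,0,0,0,1]],
  ],
)

```text
t: 13.58
ee_pos: [469.1, -230.9, 242.7]
orientation: [-3.086, -0.59, 0.0]
ft_force: [0.2, 0.3, -0.4]
width: 87.3
grasp_force: 0.0
```

Emit:
step_arm(
  targets=[
    [[0,0,0.3,0,0,0,1],[0,0,0.7,0,0,0,1],[0,0,0.8,0,0,0,1],[0,0,0.8,0,0,0,1],[0,0,0.5,0,0,0,1]],
  ],
)

```text
t: 14.2
ee_pos: [469.1, -230.9, 400.8]
orientation: [3.084, 0.59, 0.004]
ft_force: [-0.2, 0.7, -0.6]
width: 87.9
grasp_force: 0.0
```

Emit:
step_arm(
  targets=[
    [[0,0,0,0,0,0,1],[0,0,0,0,0,0,1],[0,0,0,0,0,0,1],[0,0,0,0,0,0,1],[0,0,0,0,0,0,1]],
  ],
)

```text
t: 14.82
ee_pos: [469.0, -230.9, 397.1]
orientation: [-3.085, -0.59, 0.001]
ft_force: [-0.3, 0.2, -0.1]
width: 87.8
grasp_force: 0.0
```

```bash
python3 - <<'E'
from h import *
w=grab('wrist','w5');s=grab('side','s5');a=grab('scene','a5')
o=readout.get_obs();print(o['t'],o['ee_pos'],o['width'],o['ft_force'])
cv2.imwrite('pics/as5.png',np.hstack([cv2.resize(cv2.imread('pics/a5.png')[60:260,200:420],None,fx=1.8,fy=1.8),cv2.resize(cv2.imread('pics/s5.png')[150:350,180:400],None,fx=1.8,fy=1.8)]))
E
```

```text
14.975 [ 469.05490773 -230.91725171  397.43697182] 87.84933167223987 [-0.33907563 -0.04345502  0.96273055]
```

View pics/as5.png

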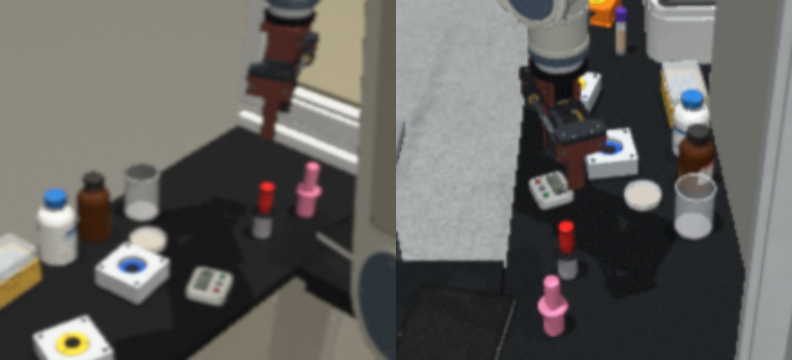

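The pusher stands upright and free at (263,210) in the left crop and (567,250) in the right. The blue cap is sunk, the yellow one is untouched and the gripper is clear.

```bash
python3 -c "
from workcell import ctrl;print(ctrl.close_job())"
```

```text
the job is handed in; nothing more can be done
None
```

I pressed the blue cap onto its stop with the held pusher (nose at about 31 mm, about 26 N), left the yellow cap alone, stood the pusher upright and released, and handed the job in at about 15 s; no verdict was returned.

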